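Clip a leaded glass panel onto the hanging stand by its snap hook

TASK

Take the leaded glass panel that has the snap hook out of the rack by the hook's black grip, and press the hook gently down over the front bar of the hanging stand's loop until its sprung gate passes the bar and snaps shut under it. Give it a light upward tug to prove that the shut gate holds, then let go and leave the panel hanging quietly from the loop. It is glass: never push or pull hard on the loop, and leave the other panel standing in the rack.

Things in the scene. Friction and masses are not known exactly. Their poses are not given: they have to be found in the camera images.
- hook_grip (a point): Centre of the black ribbed grip on top of the snap hook of the loose panel: 26 mm (x) by 11 mm (y, the width to pinch) by 32 mm high (z). 180 mm above the panel's underside, 15.5 mm to +x of its mid-plane. Axes: z up, y along the panel's width, x from the hook's shank to its free nose. The flat hook lies in the x-z plane
- hook_seat (a point): Point in the hook, 30 mm straight below hook_grip, same axes: where the middle of a 7 mm bar lies when the hook hangs on it, against the crown. The hook is 10 mm thick (y); shank x -20 to -11 mm, free nose x 11 to 19 mm with its tip 40 mm below the seat; the 22 mm throat between them opens downward. Free way of the bar from crown to shut gate: about 27 mm
- gate (a joint): Sprung gate across the throat, rad: 0 shut, 1.25 fully in; swings only inward (up). A bar pushed up the throat meets it 36 to 40 mm below hook_seat, swings it in against 4 to 10 N, slips past its tip near 0.95 rad some 8 to 13 mm below the seat; then it snaps shut under the bar and the force drops. The panel's weight does not open it. It works with the bar within 4 mm of the seat in x
- spring_gate: The gate itself, two steel wires 25 mm long joined at the tip, which rests inside the nose; origin on its hinge in the shank, 37 mm below and 13 mm to -x of hook_seat
- panel: Loose leaded glass panel with the steel snap hook fixed on its top edge, 0.24 to 0.36 kg: 92 mm wide (y), 100 mm high, 8 mm thick (x), standing in a slot of the rack. Origin at the centre of its underside, axes as hook_grip. Hung from its hook it leans its lower half, foot to +x, on the stand's back rest, tilted about 4 degrees
- stand: Hanging stand, fixed: grey base plate 150 (x) by 110 (y) by 10 mm, origin under its centre on the table. A 14 mm post, 231 mm high, stands 35 mm to +x of the origin; a collar on it carries an arm toward -x that ends in a level loop of 7 mm steel rod. A rubber rest bar, 74 mm long (y), lies 70 mm above the table, its front face 3.5 mm to -x of loop_foot. Axes: z up, x from loop to post
- loop_foot (a point): Point on top of the stand's base, straight below the middle of the loop's front bar (28 mm long, along y, farthest from the post). Inside, the loop is 29 mm wide and 33 mm deep. The hook's nose goes inside the loop, shank and panel outside: hook x along stand x. The height is not measured: the bar's middle is 170 to 200 mm above the table; find it by touch or sight
- rack: Wooden rack, fixed, 108 mm (x) by 122 mm (y), origin under its centre on the table; floor 12 mm above the table, grooved end cheeks 58 mm high, two slots 50 mm apart in x, 11 mm wide, one panel in each (either order). Lift a panel straight up 50 mm to clear the grooves, and 120 mm to carry it over the other panel
- spare_centre (a point): Centre of the other, plain loose panel in the rack (92 by 100 by 8 mm, a small wire ring on top, no hook)

How it is judged:
On the way, in this order (a step that is already met when the one before it is completed fails the run):
1. the hooked panel is lifted clear of the rack (height (world z) of hook_grip above 0.225 m and contact force between panel and rack below 0.05 N), for 0.1 s.
2. the loop's bar presses the gate in (value of joint gate above 0.6 rad and contact force between spring_gate and stand above 0.5 N), for 0.02 s.
3. the gate has sprung shut and bears on the bar when the hook is tugged (1.5 N or more) (value of joint gate below 0.12 rad and contact force between spring_gate and stand above 1.5 N and horizontal distance between hook_seat and loop_foot below 0.015 m), for 0.1 s.
At the end, for the whole second after the job is handed in: Panel hangs at rest from the loop's bar by the hook's crown: gate shut (below 0.1 rad) and not bearing, hook seat within 15 mm of the bar's middle from above and over 164 mm high, tilt below 20 degrees; the plain panel is within 15 mm of where it stood in the rack (value of joint gate below 0.1 rad and contact force between panel and stand above 1 N and contact force between spring_gate and stand below 0.3 N and contact force between panel and rack below 0.05 N and horizontal distance between hook_seat and loop_foot below 0.015 m and height (world z) of hook_seat above 0.164 m and angle between panel's own z axis and vertical below 0.35 rad and linear speed of panel below 0.05 m/s and distance of spare_centre from where it was at the start of the episode below 0.015 m); the robot touches nothing.
It fails at once if the panel or its hook is pushed or pulled on the stand with more than 25 N (contact force between panel and stand above 25 N).
It fails at once if the plain panel is knocked over or out of its place (tilted over 15 degrees or moved over 30 mm) (angle between spare_centre's own z axis and vertical above 0.26 rad or distance of spare_centre from where it was at the start of the episode above 0.03 m).
It also fails if it takes over 72 s, if anything falls off the work surface, if the arm or the gripper's body presses on something with over 40 N, if the wrist force passes 120 N, or if a joint passes its speed limit or range.

ROBOT

A 7-joint arm with a two-finger parallel gripper is mounted at the origin on a cart in front of the work surface, level with it; the furniture and walls round the work are solid. World frame = base frame: x ahead of the robot, y to its left, z up, the work surface at z = 0. Lengths are in m, angles in rad, forces in N, time in s.
With the tool pointing down it reaches from about 0.35 to 0.775 m from the base axis. Payload 3.1 kg.
Tool frame: the origin (TCP) lies midway between the tips of the shut fingers; the grasp point (between the pads) lies 19 mm behind it; z points along the fingers, y is the direction in which the jaws open and shut (so a half turn about z gives the same grasp; the last joint's range is limited). The gripper opens to 85 mm and grips with 20 to 120 N. Pads are 22 mm wide; open, the fingers measure 114 mm over their backs; the gripper's body (76 mm by 85 mm) begins 54 mm behind the grasp point. The pads swing forward as they close: fully open they stand 13 mm farther back than shut.
Start: joints at [-1.344, 0.311, 0.014, 1.512, -0.004, 1.319, -0.027], TCP at [0.146, 0.53, 0.231] pointing down, gripper open.
Joint ranges: [-2.7, 2.7], [-0.3, 1.91], [-1.27, 1.3], [0.12, 2.57], [-1.44, 4.58], [0.2, 2.03], [-3.05, 3.05]. Speed limits (rad/s): [2.79, 2.79, 3.14, 3.14, 3.14, 3.14, 3.14].

INTERFACE

Orientations are given as a rotation vector (axis times angle).
In Python, from bench import reach, move_straight, movej, open_jaws, clamp, sleep, solve_ik, sense, snapshot, camera_params, MotionError, job_done gives the robot as it stands. Calls block until the motion is done:
- reach(position, orientation): joint-space move of the TCP to a pose.
- move_straight(position, ori=None, velocity=0.15, contact_N=None): straight line of the TCP; ori=None keeps the orientation; velocity is the mean speed in m/s. With contact_N (N) it stops when the force on the tool has changed by that much, and returns True; else False.
- movej(angles): joint-space move.
- open_jaws() and clamp(force=None): open the fingers fully, or close them until they stop; force is the grip in N (None keeps the last).
- sleep(seconds).
- solve_ik(position, orientation): joint angles nearest the present ones, or None.
- sense(): the state.
- snapshot(name): name is "scene" or "top" or "wrist"; returns the picture (400x640x3 uint8, blue, green, red); there is no depth.
- camera_params(name): a dict with "mtx" (3x3 intrinsics, pixels), "k1" (the pictures are not rectified: a ray, as slopes to the right and down, at radius r is drawn at 1 + k1 r^2 times it, then the intrinsics apply), "xyz" and "attitude" of the camera in the world. Camera axes: x right, y up, looking along -z (the intrinsics and any distortion apply to the point x, -y, -z); pixel columns grow to the right and rows downward; lengths in m; the calibration is good to about 2 mm. A picture is of the moment at which its call begins: read the wrist's pose just before it. camera_params takes no time and is no camera call; for the wrist camera it gives the pose at the moment of the call.
A pose or a line that the arm cannot do raises MotionError and nothing moves.
- job_done(): hands the job in, once; it reports no verdict.
The state is a dict: "clock": time; "joint_positions": joint angles; "dq": joint speeds; "effort": joint torques, N m; "eef_pos": TCP position; "eef_rot": TCP orientation; "wrist_force": force on the tool from outside, world axes, zero at the start; "torque": the same for the moment, N m; "gripper_width": finger opening in m.
Only numpy, scipy, OpenCV 4.12 (cv2) and the standard library are available. Lean on these libraries where they do the work, as an engineer would, in place of code of your own. Each camera call takes 0.05 s, during which the arm holds its last target.

## Working session

There is one attempt and no reset: what is moved stays moved. The work goes in short steps, each a Python script; the robot and the scene stay as the last script left them, time stands still between calls to the robot, and variables do not carry over. Pictures are saved under pics/ and viewed, and the job is handed in when it is done.

```bash
mkdir -p pics; ls; python3 - <<'E'
from bench import *
import cv2
for n in("scene","top","wrist"):
    p=camera_params(n);print(n,p)
    cv2.imwrite(f"pics/a_{n}.png",snapshot(n))
s=sense();print(s)
E
```

```text
pics
scene {'mtx': array([[367.56809986,   0.        , 326.63498855],
       [  0.        , 367.56809986, 202.52083554],
       [  0.        ,   0.        ,   1.        ]]), 'k1': -0.013236596627186733, 'xyz': array([0.097945  , 0.40258708, 0.63335351]), 'attitude': array([ 0.43855213, -1.07689821, -2.17441181])}
top {'mtx': array([[410.18244839,   0.        , 322.17901012],
       [  0.        , 410.18244839, 203.62898649],
       [  0.        ,   0.        ,   1.        ]]), 'k1': -0.07225819885416274, 'xyz': array([ 0.44292902, -0.08548136,  0.96109794]), 'attitude': array([ 0.08427298, -0.12185263, -1.5906675 ])}
wrist {'mtx': array([[344.92251239,   0.        , 317.67501721],
       [  0.        , 344.92251239, 205.62254939],
       [  0.        ,   0.        ,   1.        ]]), 'k1': -0.00190118486719734, 'xyz': array([0.08259395, 0.54666463, 0.37368834]), 'attitude': array([-0.22500331, -0.16802631,  1.29496501])}
{'clock': 0.15, 'joint_positions': array([-1.34367966,  0.31156121,  0.01402952,  1.51267515, -0.00439634,
        1.31917444, -0.02719683]), 'dq': array([ 0.00072577, -0.00402935,  0.00092298, -0.00449731,  0.00087666,
       -0.00083875, -0.00055115]), 'effort': array([ 3.12142402e-04, -3.80269182e+01,  1.46120740e-01, -2.30847859e+01,
        1.20917623e-02,  9.67411761e-03,  1.83792463e-05]), 'eef_pos': array([0.14593521, 0.52972789, 0.23046561]), 'eef_rot': array([-4.20893355e-01, -3.11312108e+00,  2.79832732e-03]), 'wrist_force': array([-0.54386466, -0.15769935, -0.51706809]), 'torque': array([ 0.06368688, -0.00605742, -0.0218558 ]), 'gripper_width': 0.08558408428693831}
```

View pics/a_scene.png

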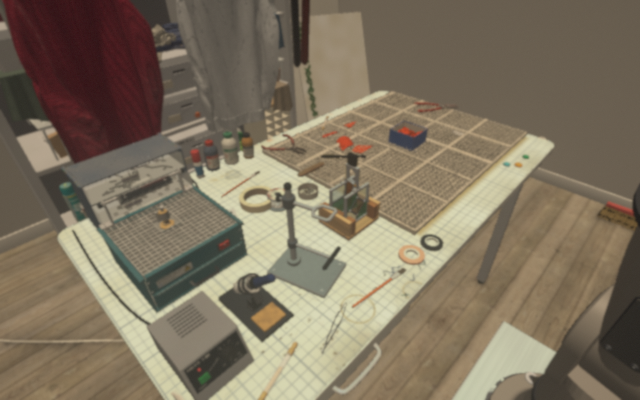

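View pics/a_top.png

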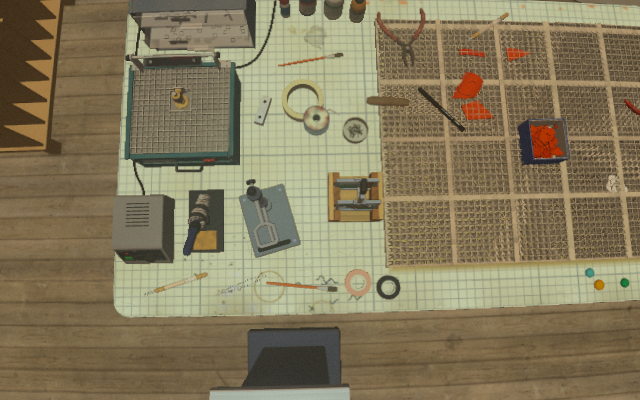

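View pics/a_wrist.png

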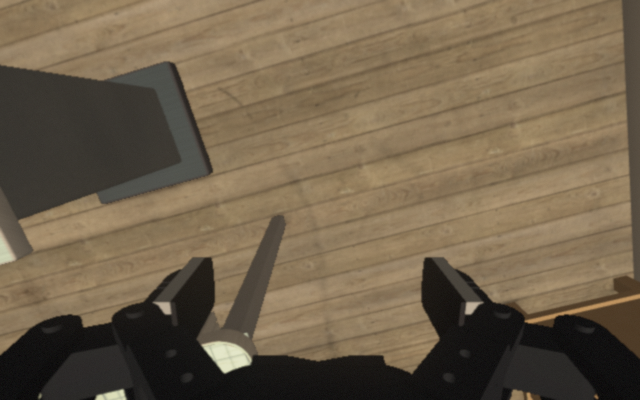

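```bash
cat > h.py <<'E'
import numpy as np, cv2
from bench import *
from scipy.spatial.transform import Rotation as R
def ray(p,uv):
    K=p["mtx"]; 
    d=cv2.undistortPoints(np.array([[uv]],float),K,np.array([p["k1"],0,0,0.]))[0,0]
    v=R.from_rotvec(p["attitude"]).apply([d[0],-d[1],-1]); return p["xyz"],v
def onz(p,uv,z):
    o,v=ray(p,uv); return o+v*(z-o[2])/v[2]
def tri(l):
    A=np.zeros((3,3));b=np.zeros(3)
    for p,uv in l:
        o,v=ray(p,uv);v=v/np.linalg.norm(v);M=np.eye(3)-np.outer(v,v);A+=M;b+=M@o
    x=np.linalg.solve(A,b)
    return x,[np.linalg.norm(np.cross(x-ray(p,uv)[0],ray(p,uv)[1]/np.linalg.norm(ray(p,uv)[1]))) for p,uv in l]
def proj(p,X):
    c=R.from_rotvec(p["attitude"]).inv().apply(np.asarray(X)-p["xyz"]); s=np.array([c[0],-c[1]])/-c[2]
    s=s*(1+p["k1"]*(s@s)); return p["mtx"][:2,:2]@s+p["mtx"][:2,2]
E
python3 - <<'E'
import cv2
a=cv2.imread("pics/a_top.png")[160:270,230:395]
cv2.imwrite("pics/a_topc.png",cv2.resize(a,None,fx=4.8,fy=4.8,interpolation=cv2.INTER_CUBIC))
a=cv2.imread("pics/a_scene.png")[145:300,260:400]
cv2.imwrite("pics/a_scenec.png",cv2.resize(a,None,fx=3.8,fy=3.8,interpolation=cv2.INTER_CUBIC))
E
```

```text
(no output)
```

View pics/a_topc.png

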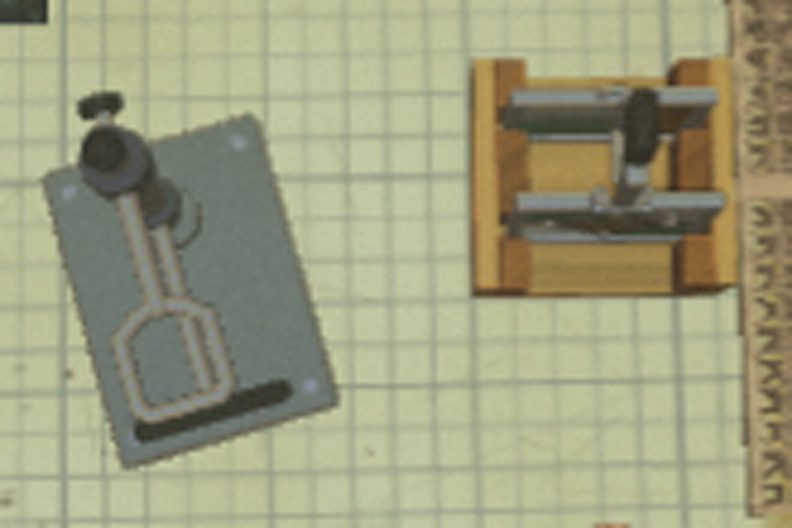

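View pics/a_scenec.png

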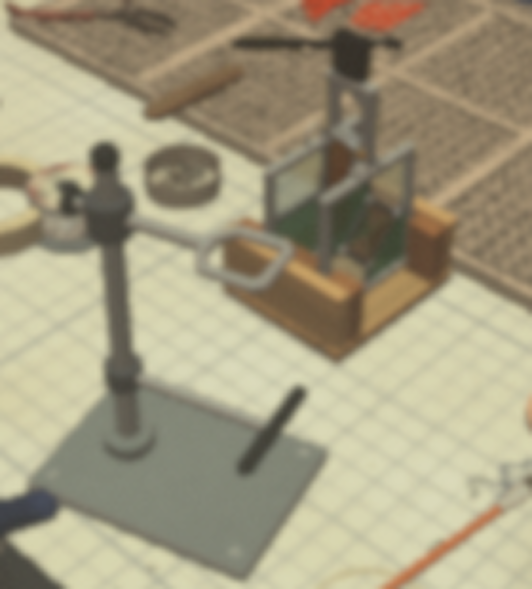

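```bash
python3 - <<'E'
from h import *
t=camera_params("top");s=camera_params("scene")
T=lambda u,v:(u/4.8+230-.4,v/4.8+160-.4)
S=lambda u,v:(u/3.8+260-.4,v/3.8+145-.4)
print("nadir",proj(t,[t["xyz"][0],t["xyz"][1],0]))
print("grip",tri([(t,T(640,125)),(s,S(352,55))]))
for n,u in dict(base1=(45,180),base2=(250,115),base3=(337,400),base4=(125,465)).items(): print(n,onz(t,T(*u),.01))
for n,u in dict(bar1=(145,415),bar2=(228,385)).items(): print(n,onz(t,T(*u),.185))
for n,u in dict(rb1=(137,433),rb2=(290,385)).items(): print(n,onz(t,T(*u),.075))
print("bar",tri([(t,T(187,405)),(s,S(268,268))]))
for n,u in dict(p1=(515,203),p2=(722,203),q1=(510,98),q2=(717,98)).items(): print(n,onz(t,T(*u),.112))
for n,u in dict(r1=(474,60),r2=(735,60),r3=(737,285),r4=(474,290)).items(): print(n,onz(t,T(*u),.058))
E
```

```text
nadir [312.95488275 257.65167712]
grip (array([ 0.57726254, -0.18410716,  0.18939493]), [np.float64(0.0001475991689953225), np.float64(0.0001475991689952414)])
base1 [0.58733538 0.08468319 0.01      ]
base2 [ 0.61742779 -0.01561938  0.01      ]
base3 [ 0.47739686 -0.05585325  0.01      ]
base4 [0.44853491 0.0462038  0.01      ]
bar1 [0.46682201 0.01402719 0.185     ]
bar2 [ 0.47786926 -0.01862503  0.185     ]
rb1 [0.46226221 0.03175925 0.075     ]
rb2 [ 0.4822175  -0.03693028  0.075     ]
bar (array([ 0.47264766, -0.00062826,  0.18504947]), [np.float64(0.002908483673970261), np.float64(0.0029084836739703603)])
p1 [ 0.5574653  -0.13796883  0.112     ]
p2 [ 0.55557856 -0.22862193  0.112     ]
q1 [ 0.6040039  -0.13710945  0.112     ]
q2 [ 0.60227665 -0.22841571  0.112     ]
r1 [ 0.63264952 -0.12404996  0.058     ]
r2 [ 0.63040626 -0.24680783  0.058     ]
r3 [ 0.5243216  -0.24309889  0.058     ]
r4 [ 0.5247209  -0.12125266  0.058     ]
```

```bash
cat >> h.py <<'E'
def ori(psi): return (R.from_euler("z",psi)*R.from_matrix(np.diag([-1.,1,-1]))).as_rotvec()
E
python3 - <<'E'
from h import *
import json
def cap(n):
    p=camera_params("wrist"); im=snapshot("wrist"); cv2.imwrite(f"pics/{n}.png",im)
    json.dump({k:np.asarray(v).tolist() for k,v in p.items()},open(f"pics/{n}.json","w"))
o=ori(-.02)
reach([.54,0.0,.36],o); cap("b0"); 
move_straight([.47,-.0,.36],o); cap("b1")
reach([.575,-.183,.33],o); cap("b2")
s=sense();print(s["clock"],s["eef_pos"],s["eef_rot"],s["joint_positions"],s["wrist_force"])
E
```

```text
4.1667 [ 0.57567235 -0.18099667  0.33029161] [2.67198941e-02 3.14090821e+00 2.15316332e-03] [-0.28410764  0.52093317  0.9788413   1.1704463  -0.42876307  1.65346574
  2.14344502] [-0.1340424   0.37395579  0.85493075]
```

View pics/b0.png

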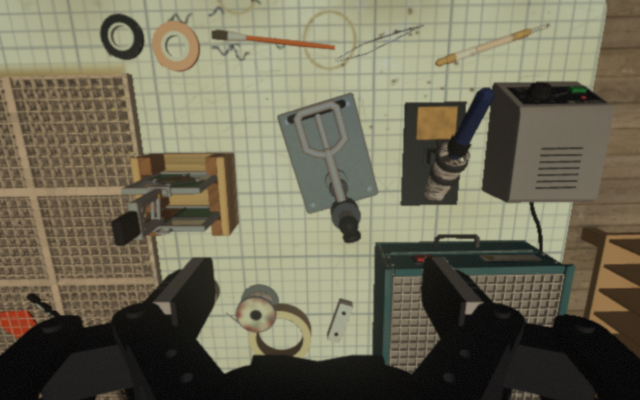

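View pics/b1.png

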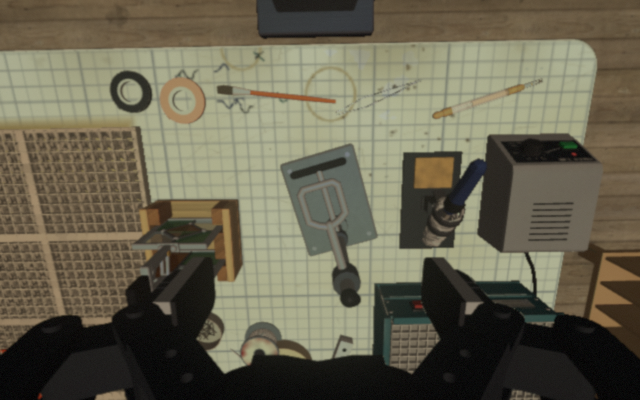

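View pics/b2.png

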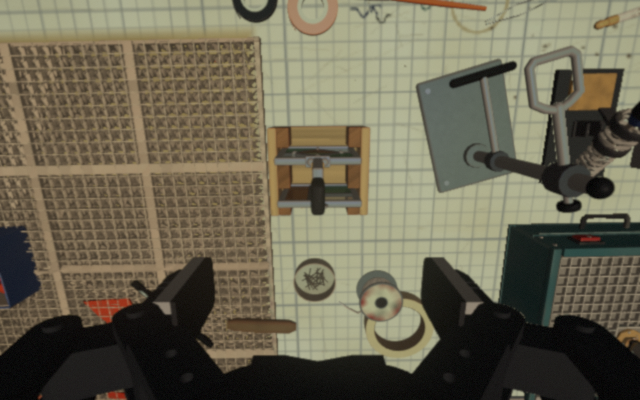

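```bash
python3 - <<'E'
import cv2,numpy as np
def c(n,x,y,w,h,f):
    return cv2.resize(cv2.imread(f"pics/{n}.png")[y:y+h,x:x+w],None,fx=f,fy=f,interpolation=cv2.INTER_CUBIC)
cv2.imwrite("pics/c1.png",np.hstack([c("b0",270,80,65,90,6),c("b1",275,140,65,90,6)]))
cv2.imwrite("pics/c2.png",np.hstack([c("b2",260,120,120,100,3.5),c("b2",500,40,100,100,3.5)]))
E
```

```text
(no output)
```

View pics/c1.png

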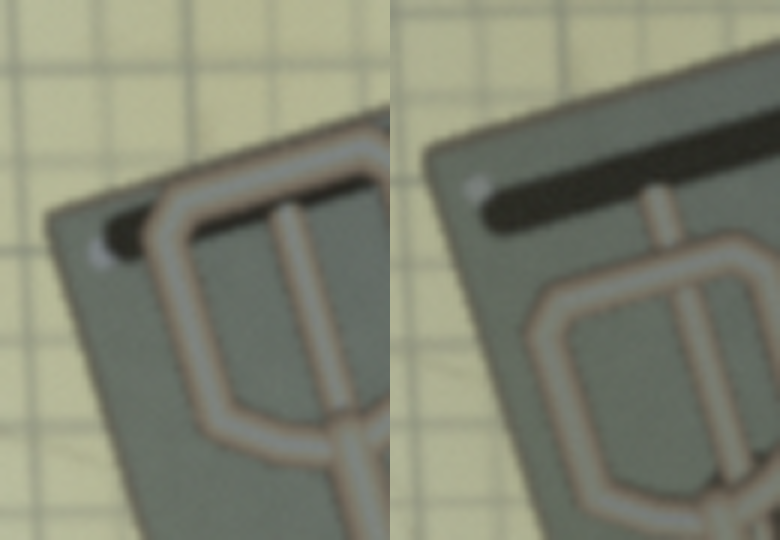

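View pics/c2.png

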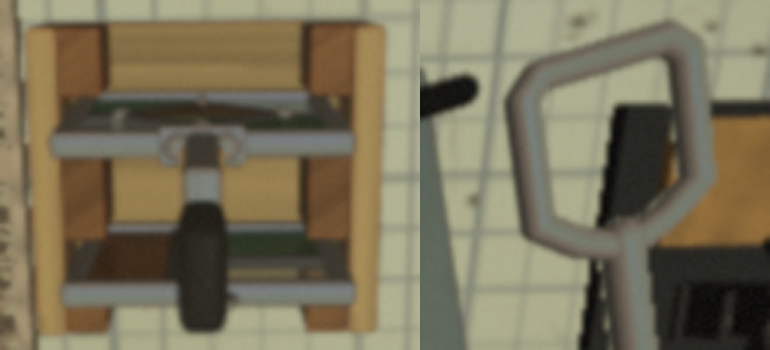

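```bash
python3 - <<'E'
import cv2,numpy as np
def c(n,x,y,w,h,f):
    im=cv2.resize(cv2.imread(f"pics/{n}.png")[y:y+h,x:x+w],None,fx=f,fy=f,interpolation=cv2.INTER_CUBIC)
    for k in range(0,w,10): cv2.putText(im,str(x+k),(k*f,8),0,.3,(0,0,255)); im[:, k*f]=im[:,k*f]//2
    for k in range(0,h,10): cv2.putText(im,str(y+k),(0,k*f+4),0,.3,(0,0,255)); im[k*f]=im[k*f]//2
    return im
cv2.imwrite("pics/d0.png",c("b0",285,85,70,70,8))
cv2.imwrite("pics/d1.png",c("b1",285,140,80,70,8))
cv2.imwrite("pics/d2.png",c("b2",515,40,75,75,8))
cv2.imwrite("pics/d3.png",c("b2",268,125,105,90,7))
E
```

```text
(no output)
```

View pics/d0.png

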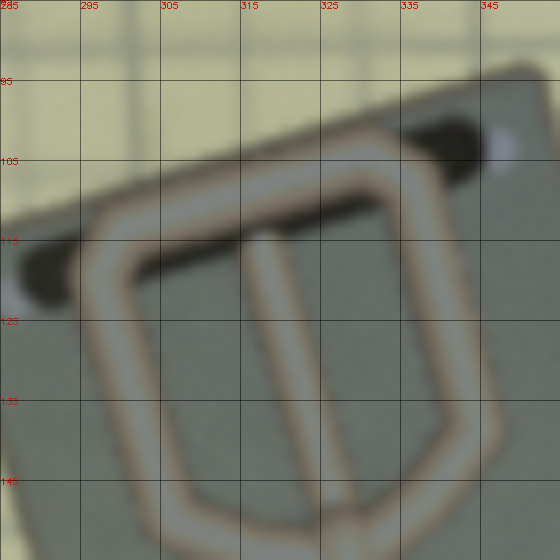

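View pics/d1.png

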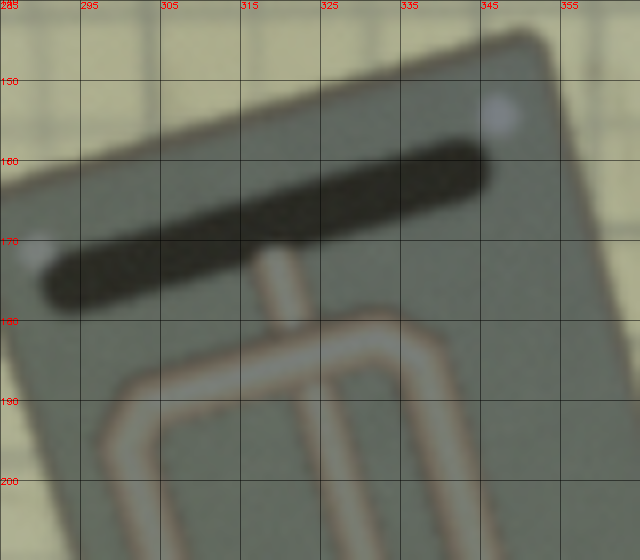

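View pics/d2.png

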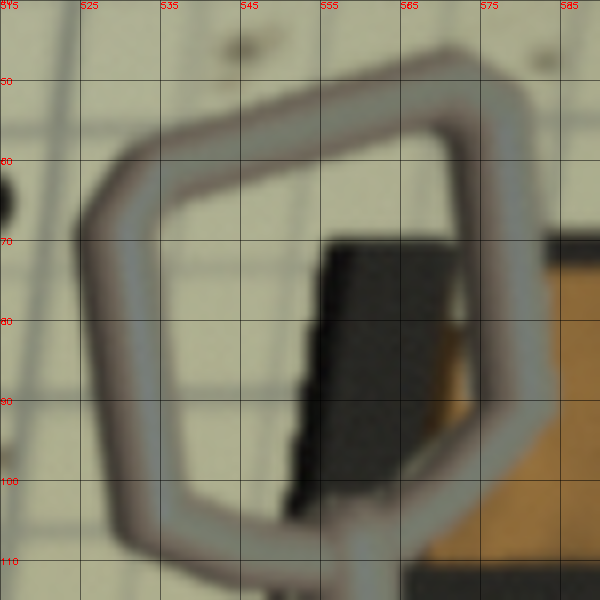

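View pics/d3.png

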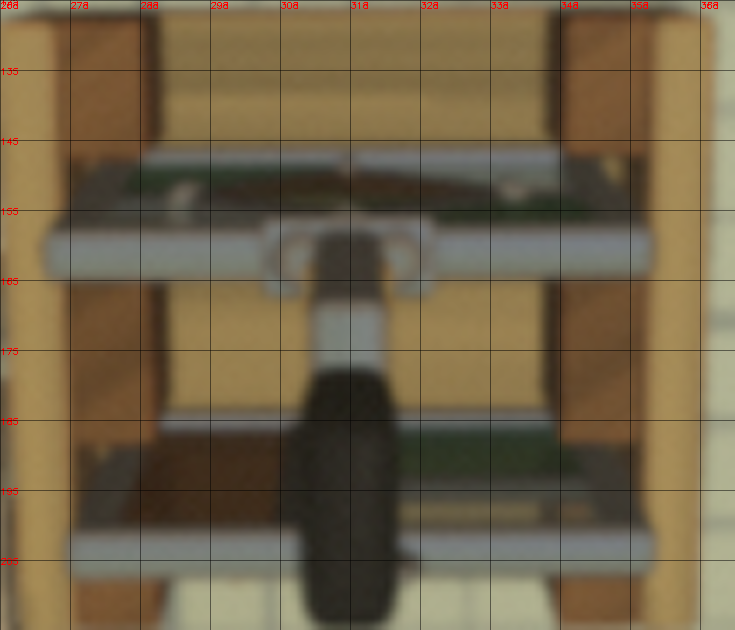

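```bash
python3 - <<'E'
from h import *
import json
P={n:{k:np.array(v) for k,v in json.load(open(f"pics/{n}.json")).items()} for n in("b0","b1","b2")}
t=camera_params("top");s=camera_params("scene")
b=dict(L=[(298.75,112.75),(302.5,189.4),(533.75,61.5)],R=[(331.9,104.4),(334.4,181.9),(571.9,49.4)])
b["M"]=[tuple((np.array(x)+y)/2) for x,y in zip(b["L"],b["R"])]
for k,v in b.items():
    l=list(zip([P["b0"],P["b1"],P["b2"]],v))
    print(k,tri(l),tri([l[0],l[2]])[0],tri([l[1],l[2]])[0])
    print("  z.185",[onz(*q,.185).round(4) for q in l])
p=P["b1"]
for u in((290.5,175.6),(345.7,161.4)):print("rest",onz(p,u,.07))
p=P["b2"]
a=onz(p,(274.4,161.4),.112);c=onz(p,(361.1,161.4),.112)
d=c-a;print(a,c,(a+c)/2,np.linalg.norm(d),"yaw",np.degrees(np.arctan2(-d[0],d[1])))
for v in (177,190,205,214): print("grip",onz(p,(318,v),.192))
print(onz(p,(313.5,190),.208),onz(p,(324,190),.208),onz(p,(318,214),.208))
print("grip tri",tri([(p,(318,196)),(s,(352/3.8+259.6,55/3.8+144.6))]))
E
```

```text
L (array([ 0.47360224, -0.01436744,  0.1883455 ]), [np.float64(0.00040353434175274247), np.float64(0.0003236216898087425), np.float64(0.0005601612817185065)]) [ 0.4737834  -0.01458483  0.18897625] [ 0.47374013 -0.01408245  0.18788536]
  z.185 [array([ 0.4734, -0.0149,  0.185 ]), array([ 0.474 , -0.0144,  0.185 ]), array([ 0.4737, -0.0122,  0.185 ])]
R (array([0.4665007 , 0.01497816, 0.18718326]), [np.float64(0.00046950218396058034), np.float64(0.0008073685568901509), np.float64(0.0007761711819611916)]) [0.46632088 0.01449485 0.18749128] [0.46636225 0.01531702 0.18681372]
  z.185 [array([0.4667, 0.0147, 0.185 ]), array([0.4674, 0.0158, 0.185 ]), array([0.4655, 0.0161, 0.185 ])]
M (array([4.70047774e-01, 3.24062949e-04, 1.87762986e-01]), [np.float64(0.0003561706471506117), np.float64(0.00040933205396253257), np.float64(0.00010906164418178623)]) [ 4.70049503e-01 -3.40729546e-05  1.88243709e-01] [0.47004693 0.00064041 0.18734244]
  z.185 [array([ 0.47 , -0.   ,  0.185]), array([0.4707, 0.0007, 0.185 ]), array([0.4696, 0.002 , 0.185 ])]
rest [ 0.48087664 -0.03471693  0.07      ]
rest [0.46409157 0.03541283 0.07      ]
[ 0.55745975 -0.22734862  0.112     ] [ 0.55912293 -0.13651124  0.112     ] [ 0.55829134 -0.18192993  0.112     ] 0.09085261053299883 yaw -1.0489385998214542
grip [ 0.560463   -0.18182883  0.192     ]
grip [ 0.57143375 -0.1820262   0.192     ]
grip [ 0.58436605 -0.18225886  0.192     ]
grip [ 0.59227038 -0.18240105  0.192     ]
[ 0.56786762 -0.18552385  0.208     ] [ 0.56801913 -0.17727094  0.208     ] [ 0.5875834  -0.18234045  0.208     ]
grip tri (array([ 0.57640627, -0.18242064,  0.19061338]), [np.float64(0.0005653382914858204), np.float64(0.0005653382914858251)])
```

```bash
python3 - <<'E'
from h import *
psi=np.radians(-1.0);o=ori(psi)
g=[.5745,-.182]
reach([*g,.26],o)
print(move_straight([*g,.174],o,.1,contact_N=4), sense()["eef_pos"])
clamp(60); s=sense();print(s["gripper_width"],s["wrist_force"],s["eef_pos"],s["clock"])
cv2.imwrite("pics/e_w.png",snapshot("wrist"));cv2.imwrite("pics/e_s.png",cv2.resize(snapshot("scene")[100:300,260:460],None,fx=3,fy=3))
E
```

```text
False [ 0.57500578 -0.1824699   0.17488918]
0.01024076502351832 [0.58234595 0.31527913 1.27688959] [ 0.57450672 -0.18212676  0.17417681] 6.225
```

View pics/e_s.png

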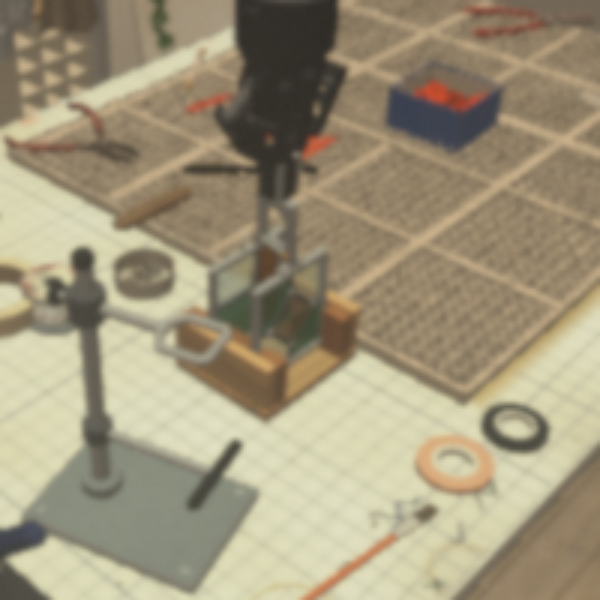

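View pics/e_w.png

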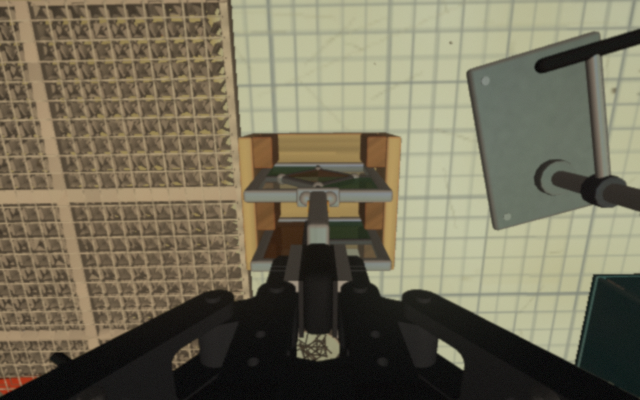

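```bash
python3 - <<'E'
from h import *
import json
o=ori(np.radians(-1))
print(move_straight([.5745,-.182,.19],o,.05)); print(sense()["wrist_force"])
move_straight([.5745,-.182,.30],o,.1); sleep(.3)
s=sense();print(s["gripper_width"],s["wrist_force"],s["torque"],s["eef_pos"],s["clock"])
p=camera_params("wrist");cv2.imwrite("pics/f_w.png",snapshot("wrist"))
json.dump({k:np.asarray(v).tolist() for k,v in p.items()},open("pics/f_w.json","w"))
cv2.imwrite("pics/f_s.png",cv2.resize(snapshot("scene")[100:300,260:460],None,fx=3,fy=3))
E
```

```text
False
[-0.03383347  0.27018118 -3.88258614]
0.010260133780711916 [ 0.40334841 -0.75334969 -3.23513353] [-0.04250657 -0.04623825 -0.04196282] [ 0.57440227 -0.18188567  0.29965679] 8.3417
```

View pics/f_s.png

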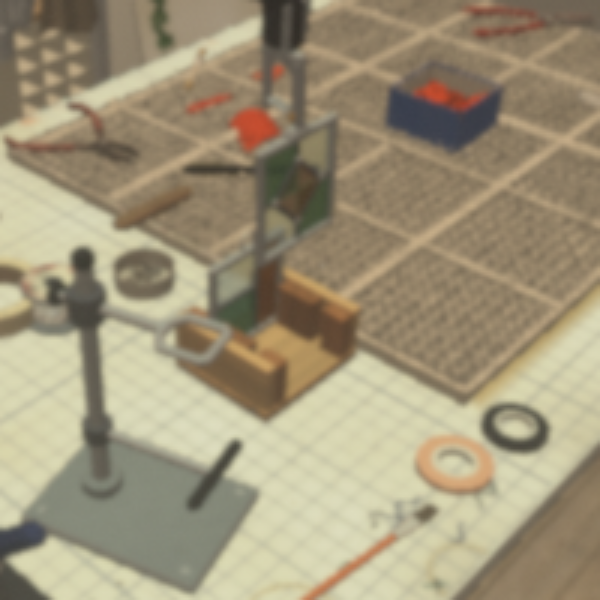

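View pics/f_w.png

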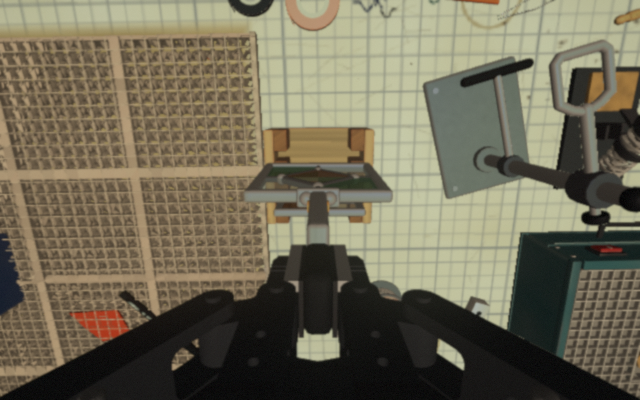

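```bash
python3 - <<'E'
from h import *
psi=np.radians(15);ex=np.array([np.cos(psi),np.sin(psi),0])
M=np.array([.470,.0003,.300])
move_straight([.42,-.10,.30],ori(np.radians(0)),.15)
move_straight(M-.06*ex,ori(psi),.12)
move_straight(M,ori(psi),.06); sleep(.3)
s=sense();print(s["gripper_width"],s["wrist_force"],s["torque"],s["eef_pos"],s["clock"])
cv2.imwrite("pics/g_w.png",snapshot("wrist"))
a=cv2.resize(snapshot("scene")[100:280,240:400],None,fx=3,fy=3);b=cv2.resize(snapshot("top")[150:270,210:330],None,fx=4.5,fy=4.5)
cv2.imwrite("pics/g_s.png",a);cv2.imwrite("pics/g_t.png",b)
E
```

```text
0.010113244057899722 [-0.77595187 -0.10435131 -3.39203831] [ 0.00633947 -0.03498372 -0.01351969] [4.69877538e-01 3.09564922e-04 3.00097803e-01] 12.0667
```

View pics/g_s.png

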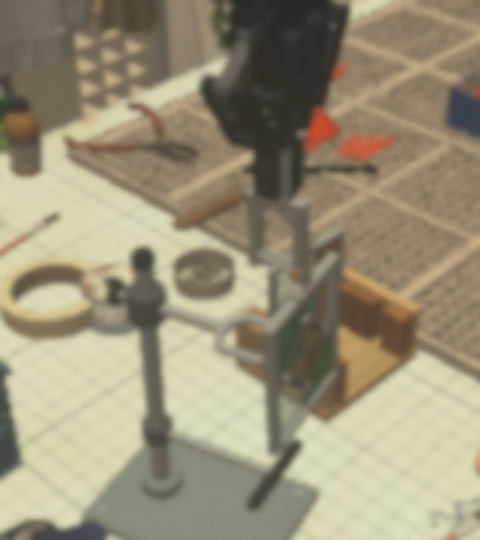

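View pics/g_t.png

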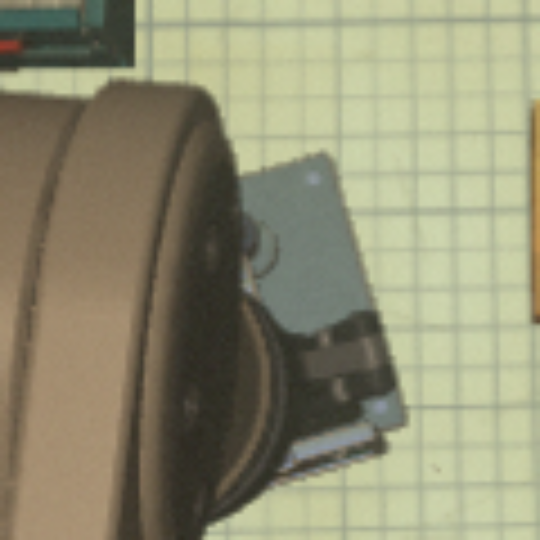

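View pics/g_w.png

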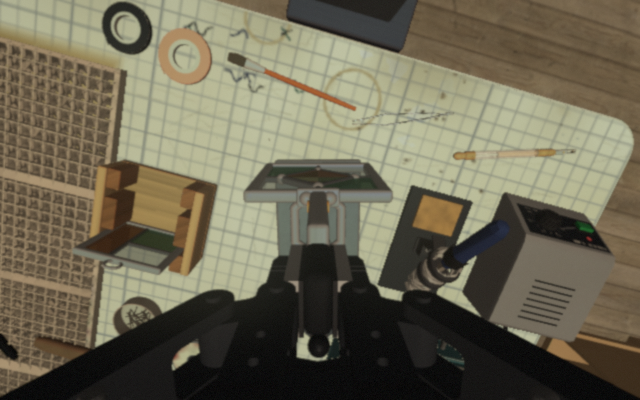

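```bash
python3 - <<'E'
from h import *
psi=np.radians(15);o=ori(psi);xy=[.470,.0003]
f0=sense()["wrist_force"];log=[]
hit=move_straight([*xy,.248],o,.05,contact_N=3)
s=sense();print(hit,s["eef_pos"],(s["wrist_force"]-f0).round(2))
if not hit:
    z=.248;pk=0
    while z>.208:
        z-=.002
        hit=move_straight([*xy,z],o,.015,contact_N=12)
        s=sense();f=(s["wrist_force"]-f0)
        print(round(z,4),s["eef_pos"].round(4),f.round(2),hit,s["torque"].round(2))
        if hit or f[2]>13: break
        pk=max(pk,f[2])
        if pk>3.5 and f[2]<.35*pk: print("drop");break
cv2.imwrite("pics/h_w.png",snapshot("wrist"));print(sense()["clock"])
cv2.imwrite("pics/h_s.png",cv2.resize(snapshot("scene")[100:280,240:400],None,fx=3,fy=3))
E
```

```text
False [4.70339120e-01 2.46973638e-04 2.48370381e-01] [1.53 0.1  0.05]
0.246 [4.70e-01 3.00e-04 2.46e-01] [ 1.74 -0.8  -0.44] False [ 0.05 -0.1  -0.06]
0.244 [4.699e-01 3.000e-04 2.439e-01] [ 2.09  0.88 -0.07] False [ 0.05 -0.06 -0.  ]
0.242 [4.699e-01 3.000e-04 2.419e-01] [ 0.87 -0.81  0.68] False [ 0.03 -0.07 -0.02]
0.24 [4.699e-01 3.000e-04 2.399e-01] [ 0.8  -0.6   0.52] False [ 0.02 -0.1   0.03]
0.238 [4.70e-01 3.00e-04 2.38e-01] [ 1.26  0.34 -0.62] False [-0.03 -0.02 -0.  ]
0.236 [4.702e-01 3.000e-04 2.365e-01] [ 0.1  -0.12  6.37] False [0.03 0.27 0.04]
0.234 [4.705e-01 4.000e-04 2.343e-01] [1.   0.79 6.56] False [0.09 0.07 0.02]
0.232 [4.704e-01 3.000e-04 2.322e-01] [2.61 0.23 7.19] False [ 0.12 -0.05 -0.02]
0.23 [ 4.695e-01 -1.000e-04  2.296e-01] [ 0.77 -1.16  5.96] False [-0.17  0.2  -0.02]
0.228 [ 4.691e-01 -1.000e-04  2.275e-01] [-0.73 -0.9   5.58] False [-0.33  0.44 -0.  ]
0.226 [0.4693 0.     0.2256] [-1.16 -1.43  5.61] False [-0.4   0.55 -0.02]
0.224 [4.695e-01 2.000e-04 2.237e-01] [-2.3  -0.45  5.09] False [-0.36  0.68 -0.  ]
0.222 [4.695e-01 3.000e-04 2.216e-01] [-2.31 -0.84  4.71] False [-0.34  0.8   0.  ]
0.22 [4.695e-01 3.000e-04 2.196e-01] [-2.49 -0.99  4.33] False [-0.32  0.78 -0.01]
0.218 [4.696e-01 3.000e-04 2.177e-01] [-1.73 -0.65  4.5 ] False [-0.29  0.79  0.01]
0.216 [4.696e-01 3.000e-04 2.157e-01] [-2.56 -0.87  4.62] False [-0.33  0.77 -0.02]
0.214 [4.700e-01 3.000e-04 2.139e-01] [-2.26 -1.71  3.66] False [-0.22  0.77  0.04]
0.212 [4.690e-01 2.000e-04 2.113e-01] [-2.99 -0.97  1.71] False [-0.28  0.89  0.02]
drop
18.5583
```

View pics/h_s.png

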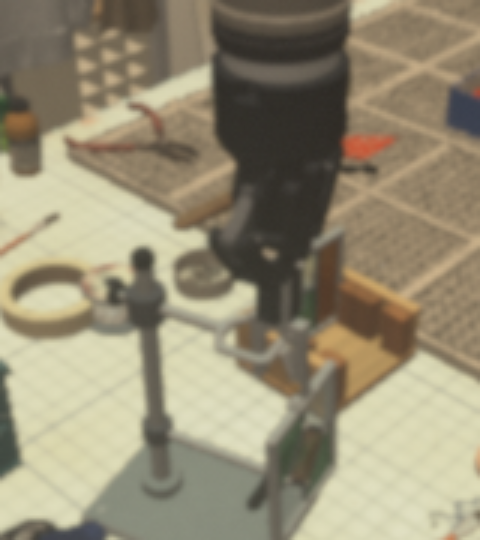

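View pics/h_w.png

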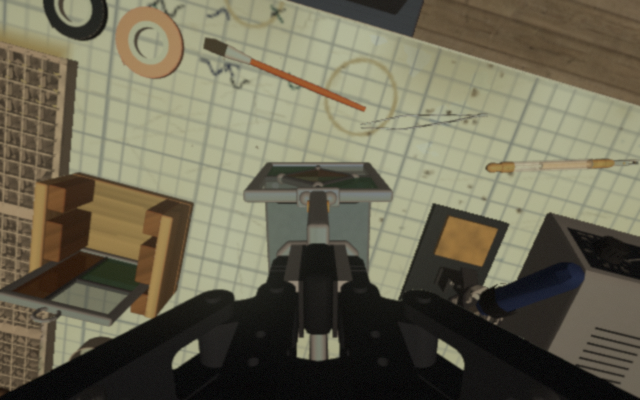

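```bash
python3 - <<'E'
from h import *
psi=np.radians(15);o=ori(psi);xy=[.470,.0003]
f0=np.array([-.776,-.104,-3.39])
z=.2113
sleep(.2);print((sense()["wrist_force"]-f0).round(2))
while z>.2025:
    z-=.001
    hit=move_straight([*xy,z],o,.01,contact_N=8)
    s=sense();f=(s["wrist_force"]-f0)
    print(round(z,4),s["eef_pos"].round(4),f.round(2),hit,s["torque"].round(2))
    if hit or f[2]>9: break
print(s["clock"])
E
```

```text
[-3.76 -1.34  0.47]
0.2103 [4.695e-01 3.000e-04 2.100e-01] [-3.25 -0.03 -0.41] False [-0.32  1.12 -0.01]
0.2093 [4.693e-01 3.000e-04 2.088e-01] [-5.01 -2.31 -1.09] False [-0.39  1.17  0.03]
0.2083 [0.4724 0.001  0.2092] [ 0.44 -0.38  0.88] False [ 0.05 -0.13  0.01]
0.2073 [0.4707 0.0005 0.2076] [ 1.26 -0.27  0.86] False [-0.01 -0.01  0.03]
0.2063 [4.700e-01 3.000e-04 2.062e-01] [ 1.04 -0.07 -0.51] False [ 0.03 -0.09  0.03]
0.2053 [4.699e-01 3.000e-04 2.052e-01] [ 0.83 -0.62  0.3 ] False [ 0.03 -0.1  -0.05]
0.2043 [4.699e-01 3.000e-04 2.042e-01] [ 0.65 -0.25  0.14] False [ 0.   -0.   -0.01]
0.2033 [4.699e-01 3.000e-04 2.032e-01] [0.64 0.63 0.18] False [-0.   -0.07  0.06]
0.2023 [4.699e-01 3.000e-04 2.022e-01] [ 1.01 -0.08  0.08] False [ 0.02  0.   -0.01]
21.125
```

```bash
python3 - <<'E'
from h import *
psi=np.radians(15);o=ori(psi);xy=[.470,.0003]
f0=np.array([-.0,-.104,-3.39])
z=.2023; n=0
move_straight([*xy,.216],o,.03,contact_N=4); z=sense()["eef_pos"][2]
while z<.240:
    z+=.001
    move_straight([*xy,z],o,.01,contact_N=8)
    s=sense();f=(s["wrist_force"]-f0)
    print(round(z,4),s["eef_pos"].round(4),f.round(2),s["torque"].round(2))
    if f[2]<-3.5:
        for i in range(4):
            sleep(.15); s=sense();f=(s["wrist_force"]-f0);print(" hold",s["eef_pos"].round(4),f.round(2))
        if f[2]<-3.5: break
print(s["clock"])
cv2.imwrite("pics/i_w.png",snapshot("wrist"))
cv2.imwrite("pics/i_s.png",cv2.resize(snapshot("scene")[120:260,270:400],None,fx=4,fy=4,interpolation=cv2.INTER_CUBIC))
E
```

```text
0.2171 [4.700e-01 3.000e-04 2.171e-01] [ 1.32 -0.32 -0.94] [ 0.02 -0.01 -0.03]
0.2181 [4.701e-01 3.000e-04 2.181e-01] [ 0.11  1.52 -0.25] [ 0.03 -0.02 -0.02]
0.2191 [4.701e-01 3.000e-04 2.192e-01] [ 0.33 -0.36 -0.8 ] [-0.   -0.01  0.02]
0.2201 [4.701e-01 3.000e-04 2.202e-01] [-0.3  -0.63  0.01] [ 0.   -0.03  0.04]
0.2211 [4.701e-01 3.000e-04 2.212e-01] [-0.74  0.35 -0.24] [ 0.02 -0.04  0.06]
0.2221 [4.701e-01 3.000e-04 2.222e-01] [-0.75 -0.29 -0.05] [ 0.01 -0.05  0.01]
0.2231 [4.701e-01 3.000e-04 2.232e-01] [-0.43 -0.62  0.33] [-0.03 -0.08  0.04]
0.2241 [4.701e-01 3.000e-04 2.242e-01] [ 0.02  0.25 -0.05] [ 0.   -0.01  0.01]
0.2251 [4.701e-01 3.000e-04 2.252e-01] [ 0.52  0.6  -0.41] [-0.02 -0.02 -0.04]
0.2261 [4.701e-01 3.000e-04 2.262e-01] [-0.32 -0.02  0.54] [ 0.   -0.09 -0.03]
0.2271 [4.698e-01 3.000e-04 2.268e-01] [ 0.11 -0.26 -2.46] [-0.01 -0.06 -0.06]
0.2281 [4.696e-01 3.000e-04 2.273e-01] [ 3.01  0.29 -8.35] [-0.11 -0.55 -0.02]
 hold [4.696e-01 4.000e-04 2.274e-01] [  1.03   0.   -10.03]
 hold [4.696e-01 4.000e-04 2.275e-01] [  2.46  -0.82 -12.06]
 hold [4.696e-01 3.000e-04 2.275e-01] [  1.87  -0.89 -11.65]
 hold [4.696e-01 4.000e-04 2.276e-01] [  2.14   0.37 -13.18]
25.3417
```

View pics/i_s.png

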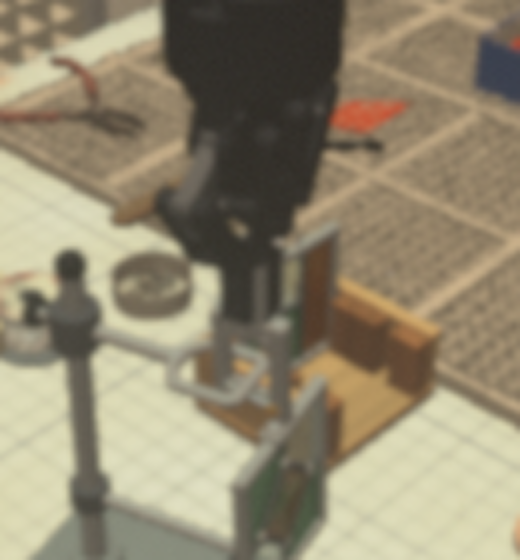

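```bash
python3 - <<'E'
from h import *
psi=np.radians(15);o=ori(psi);xy=[.470,.0003]
move_straight([*xy,.2035],o,.04); sleep(.2)
z=.2035; f0=sense()["wrist_force"];print(f0)
while z>.194:
    z-=.0007
    move_straight([*xy,z],o,.01,contact_N=6); sleep(.1)
    s=sense();f=s["wrist_force"]-f0
    print(round(z,4),s["eef_pos"].round(4),f.round(2))
    if f[2]>1.8: break
sleep(.3);s=sense();print((s["wrist_force"]-f0).round(2),s["clock"])
E
```

```text
[-0.28288905  0.28096654 -3.47468532]
0.2028 [4.700e-01 3.000e-04 2.028e-01] [-0.22  0.78 -0.2 ]
0.2021 [4.700e-01 3.000e-04 2.021e-01] [-0.69 -0.36 -0.15]
0.2014 [4.700e-01 3.000e-04 2.014e-01] [ 0.66 -0.   -0.2 ]
0.2007 [4.700e-01 3.000e-04 2.007e-01] [ 0.86 -0.57  0.95]
0.2 [4.7e-01 3.0e-04 2.0e-01] [ 0.36 -0.45  0.21]
0.1993 [4.700e-01 3.000e-04 1.993e-01] [ 0.43 -0.59  0.06]
0.1986 [4.702e-01 3.000e-04 1.989e-01] [ 0.5  -0.8   3.61]
[-0.47  0.68  4.7 ] 29.1583
```

```bash
python3 - <<'E'
from h import *
psi=np.radians(15);o=ori(psi);xy=[.470,.0003]
open_jaws(); sleep(.8)
cv2.imwrite("pics/j_w.png",snapshot("wrist"))
s=sense();print(s["gripper_width"],s["wrist_force"],s["clock"])
print(move_straight([*xy,.32],o,.06,contact_N=4)); s=sense();print(s["eef_pos"])
E
```

```text
0.08522202511995623 [-0.22526221  0.654596   -0.08025021] 30.725
False
[4.69832538e-01 3.03013359e-04 3.19769161e-01]
```

View pics/j_w.png

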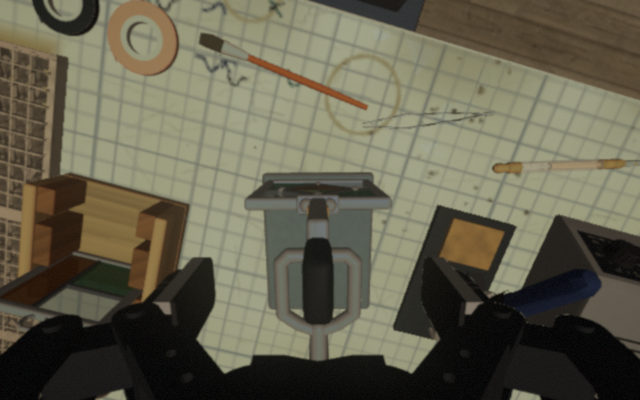

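```bash
python3 - <<'E'
from h import *
s=sense();q=s["joint_positions"]
move_straight([.42,.10,.36],ori(np.radians(15)),.12)
a=snapshot("scene");t=snapshot("top");sleep(1);b=snapshot("scene")
print(np.abs(a[120:260,270:400].astype(int)-b[120:260,270:400]).mean(),sense()["clock"])
x=cv2.resize(b[130:270,270:390],None,fx=4,fy=4,interpolation=cv2.INTER_CUBIC);y=cv2.resize(t[150:270,240:400],None,fx=4,fy=4)
cv2.imwrite("pics/k_s.png",x);cv2.imwrite("pics/k_t.png",y)
E
```

```text
0.9308058608058608 35.1833
```

View pics/k_s.png

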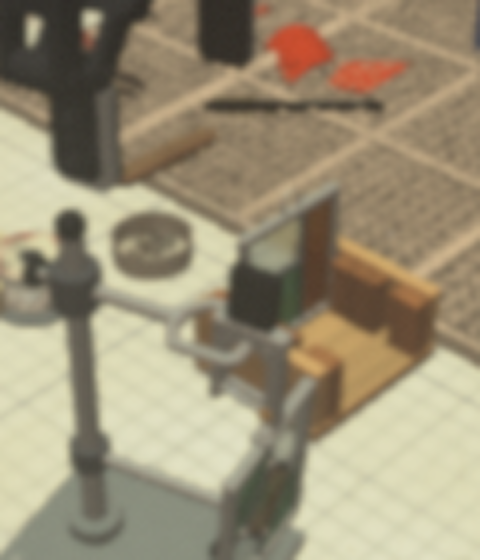

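View pics/k_t.png

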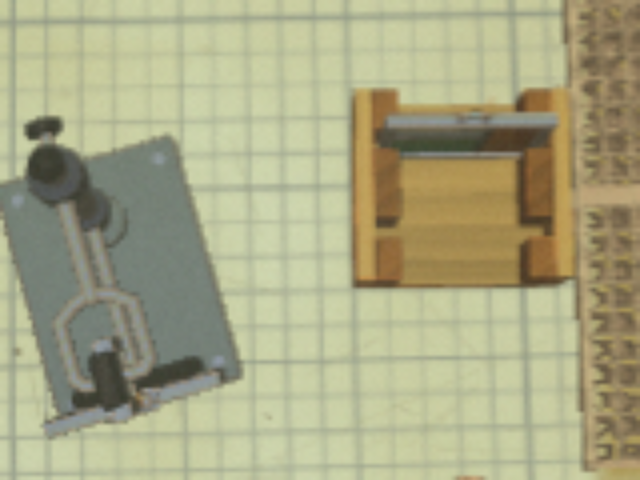

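The scene view shows the panel hanging from the front bar with the nose inside the loop and the shank and panel outside. The top view shows the spare panel still in its slot at crop (470,130) and the robot clear of everything. I'm handing the job in.

```bash
python3 - <<'E'
from bench import *
print(sense()["clock"]);job_done()
E
```

```text
35.1833
the job is handed in; nothing more can be done
```

The hooked panel now hangs from the front bar of the loop with the gate shut under it. I handed the job in at 35.2 s of the 72 s allowed; no verdict is reported.

- **Lift and carry:** I took the panel by the black grip, lifted it straight out and brought it to the loop with the hook turned about 15° to match the stand.
- **Pressing on:** The gate met the bar and took 4 to 7 N. The force then fell to near zero with the bar about 9 mm below the seat, where the gate should snap.
- **Side load:** In the second half of the press the panel's foot seems to have touched the rubber rest, adding about 2 to 5 N sideways. It vanished when the gate snapped.
- **Tug:** The gate held. The pull crept up to about 13 N during the 0.6 s hold. That is firmer than the "light" tug asked for, but well under 25 N.
- **Last checks:** After I lowered the hook to the crown and let go, two pictures 1 s apart showed no visible change. The hook is centred on the bar, the other panel still stands in its slot, and the robot was clear of everything. I judged the gate shut from the forces, because the final pictures are too coarse to show it.

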